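# Lock a shoe last in the bench holder with its indexing plunger

## Robot

A 6-joint arm with a two-finger parallel gripper is mounted at the origin on the work surface. World frame = base frame: x ahead of the robot, y to its left, z up, the work surface at z = 0. Lengths are in mm, angles in rad, forces in N, time in s.
With the tool pointing down it reaches from about 400 to 925 mm from the base axis. Payload 12.5 kg.
Tool frame: the origin (TCP) lies at the very end of the fingers, on their centre line; the grasp point (between the pads) lies 19 mm behind it; z points along the fingers, y is the line along which they close (so a half turn about z gives the same grasp; the last joint's range is limited). The gripper opens to 95 mm and grips with 3 to 60 N. Pads are 20 mm wide; open, the fingers measure 119 mm over their backs; the gripper's body (75 mm by 180 mm) begins 59 mm behind the grasp point.
Start: joints at [-1.413, 0.491, 1.559, -0, 1.092, -0.106], TCP at [162.992, -603.391, 214.661] pointing down, gripper open.
Joint ranges: [-3.1, 3.1], [-0.84, 2.19], [0.05, 2.79], [-1.13, 4.28], [0.06, 2.93], [-2.69, 2.69]. Speed limits (rad/s): [2.22, 2.22, 2.79, 3.14, 3.14, 3.14].

## Interface

Orientations are given as [roll, pitch, yaw] about the fixed x, y, z axes, in that order (R = Rz(yaw) Ry(pitch) Rx(roll)).
In Python, from cell import state, imaging, env, spot_in, mark_of gives the robot as it stands. The module is installed in compiled form; this text tells all that it offers.
- The arm moves only by the tool step_arm, never from a script. Its argument "increments" is a list of rows, each an object with "slide": the shift along the tool's x, y, z in m, a list of three; "roll": the turn about the tool's z in rad. A call has 1 to 5 rows; each row is the pose to reach, as a shift and turn from the pose commanded when the call began, along the tool's axes at that moment; what a row does not reach only later rows make up. A row lasts 1/8 s, in which the tool goes at most 62.5 mm and 10.7 degrees, less where a joint would pass 70% of its speed; a pose out of reach is approached as far as the arm can. A call with a gripper value outside its range is refused whole. "fingers" is the opening, from 0 (shut) to 1 (fully open), set as the call begins (left out, the last holds). The fingers move at their own pace and stop on an object; the grip force is fixed at half the most. Time passes only in rows, so rows that repeat a pose let the fingers close. It gives the time, the measured TCP pose, the force, the opening and the grip force at its end, in the units of the state.
- state(): the state, without advancing time (a new reading comes with each control period).
- imaging.read_camera(name): name is "scene" or "side" or "wrist"; returns a dict with "color" (384x512x3 uint8, red, green, blue), "z_map" (384x512 float32, mm along the optical axis (not along the pixel's ray), 0 where there is no reading), "intrinsics" (3x3 intrinsics, pixels), "camera_from_world" (4x4, takes a point from world to camera coordinates). Camera axes: x right, y up, looking along -z (the intrinsics and any distortion apply to the point x, -y, -z); pixel columns grow to the right and rows downward; lengths in mm; the calibration is good to about 2 mm. A picture is of the moment at which its call begins.
- env.job_done(): hands the job in; it is judged then, once.
Trained networks look in the newest picture that a camera, given by its name, has taken for a name from the list of things; names that differ only in an ending like _2 or _b are one class to them, and where a whole thing is asked for, a point or a joint stands for the part that bears it (a point fixed in the world has none). Each returns a list of dicts, best first, with "confidence" (0 to 1); they miss things now and then, are a little off and sometimes report something else, mostly with a low value. They report only what shows in the picture. A call takes as long as a camera call. They do not tell look-alikes from the thing itself.
- spot_in(camera, target): "bbox" ([left, top, right, bottom] in pixels, round what is visible of it).
- mark_of(camera, target): "uv" ([column, row] in pixels: a listed point, or the origin of a listed thing).
The state is a dict: "t": time; "joints": joint angles; "qvel": joint speeds; "tau": joint torques, N m; "eef_pos": TCP position; "tcp_rot": TCP orientation; "ft_force": force on the tool from outside, world axes, zero at the start; "moment": the same for the moment, N m; "opening": opening from 0.0 (shut) to 1.0 (fully open); "grip_force": force on a finger pad.
Only numpy, scipy, OpenCV 4.12 (cv2) and the standard library are available. Lean on these libraries where they do the work, as an engineer would, in place of code of your own. Each camera call takes 0.05 s, during which the arm holds its last target. There are 200 camera calls.

## Task

Stand the yellow shoe last upright on the cork rest of the bench holder, toe towards the toe cup, and let go of it. Then pull up the heel stop's red plunger knob, slide the heel stop towards the last to the next hole of the index strip and let the pin snap fully home, so that the sprung heel pad holds the last firmly in the toe cup. Find the hole by feel, never force the heel stop against its pin, and leave everything else on the bench where it is.

Things in the scene. Friction and masses are not known exactly. Their poses are not given: they have to be found in the camera images.
- last_yellow: The yellow plastic shoe last (solid child's foot form, about 0.36 kg) to be loaded, standing on its sole. 190 mm long, 67 wide, 92 high. Origin: in the sole, halfway along; +y to the toe (tip at y = 95 mm, heel end at -95), +z up. The cone above the heel is 34 mm wide across x, straight-sided, y from -78 to -2, z from 30 to 92 mm: grip it across x. Centre of mass near y = -16 mm.
- last_yellow_grip (a point): A good grip point on the yellow last's cone: x = 0, y = -22, z = 75 mm in the last's frame, same axes.
- holder: The bench last holder, screwed down: plywood board 110 x 430 mm, 18 thick, y from -285 to 145 mm. Origin: underside of the board, straight below the origin of a last that is fully home; +y along the board to the toe cup, +z up. The toe cup is a cork-lined V, 80 mm high, open to -y; it centres the toe and stops the last at y = 0. Behind the heel a heel stop slides along y.
- sole_rest (a point): Where the origin of a last lies when fully home, on the cork top of the sole rest (56 mm wide, holder y from -62 to 72, z = 42 mm). Axes as the holder. While the heel stop is in its loading position a last fits with its origin from y = -25 to 0 mm of here; it need not touch the toe cup, the heel stop will push it home.
- strip_mid (a point): Point on top (z = 26 mm) of the steel index strip under the heel stop, where the first hole would be if the strip sat at its middle setting. The strip is clamped through slotted screw holes and sits up to 10 mm either way along y; that is not measured, so the hole is found by feel. Along +y: loading slot, 26 mm plain steel, first hole (10 mm, pin 8 mm), then a second that a loaded last keeps out of reach.
- heel_stop (a joint): Travel of the heel stop towards the toe, m. Loading position: 0 to 0.006, pin in the loading slot with play. Depending on the strip the slot ends at 0.011 to 0.031 and the first hole's middle is 0.031 beyond that, at 0.042 to 0.062; a pin let down at 0.034 lands on plain steel. Friction about 1.5 N; stays where left. Pin axis at holder y = -217 mm + travel. The pad meets a last that is home at 0.038.
- heel_stop_rear (a point): Middle of the heel stop's flat rear face, which looks to the holder's -y; 46 mm above the bench, 26 mm behind the pin's axis. The grey block is 84 mm wide across x, 64 long, from z = 30 to 62 mm above the bench; it can be pushed here with closed fingertips. Pushing it home against last, pad and pin drag takes up to about 12 N. Axes as the holder.
- plunger (a joint): How far the spring plunger is pulled up, m: 0 = pin fully down in slot or hole, 0.008 = pin tip level with the strip's top (it reads 0.007 to 0.008 while the pin rides on plain steel), 0.012 = end of travel. The spring pulls down with 6.5 N at 0 and 11.5 N at 0.010. The tip is rounded; free of the fingers and over a hole, the pin snaps down by itself.
- pin: The plunger's steel pin, 8 mm thick, with a rounded tip, upright under the knob inside the heel stop and hardly visible. Origin at its tip: 18 mm above the bench when fully down, 26 mm when it rides on the strip. Pressed against the strip with more than 35 N (its own spring included) it gets bent.
- knob (a point): The red plunger knob, upright on the heel stop: 29 mm across at its flared top, 25 at its waist, 26 high. This point is on its axis, 13 mm below the top, 91 mm above the bench when the pin is down; it rises with the pull. The block's top is 29 mm below it; an upright plate, 66 mm wide across x and 94 mm high over the bench, stands 34 mm towards the toe. Axes as the holder.
- heel_pad (a joint): How far the sprung rubber heel pad on the heel stop is pushed in, m: 0 = free, 0.027 = end of travel. The spring gives 1.2 N at 0 and 0.2 N per mm more. At the first hole, with the last home, it reads 0.004 to 0.024.
- last_blue: A blue last of the same shape and axes as the yellow one, to be left standing.
- paint_red: Red paint bottle, 38 mm across, 75 mm high, origin under its middle, leave alone.
- paint_blue: Blue paint bottle, 38 mm across, 75 mm high, origin under its middle, leave alone.
- paint_black: Black paint bottle, 38 mm across, 85 mm high, origin under its middle, leave alone.
- paint_white: White paint bottle, 38 mm across, 85 mm high, origin under its middle, leave alone.
- paint_jar: Open red paint jar, 54 mm across, 45 mm high, origin under its middle, leave alone.
- jar_lid: Black jar lid lying flat, 58 mm across, 12 mm high, origin under its middle, leave alone.
- brush: Paint brush lying flat, 190 mm long along its x, blue handle, 12 mm thick, origin under its middle, leave alone.
Not all that is in view belongs to the job. Of the things shaped like the last_yellow, the yellow one is meant.

How it is judged:
By the outcome, as a careful person would: the job done as asked, in the order asked, and still so for the second after the job is handed in, with the robot touching nothing.
It also fails if it takes over 58 s, if anything falls off the work surface, if the arm or the gripper's body presses on something with over 40 N, if the wrist force passes 120 N, or if a joint passes its speed limit or range.

## Working session

There is one attempt and no reset: what is moved stays moved. The work goes in short steps, Python scripts to look and compute and a tool call to move; the robot and the scene stay as the last step left them, time stands still between calls to the robot, and variables do not carry over. Pictures are saved under pics/ and viewed, at most 10 in all, crops included, and the job is handed in when it is done.

Besides the shell and the picture viewer there is one more tool, called after "Call:" as name(argument=value, ...) on one line, values as JSON. step_arm: Moves the arm, as the interface text tells. Its arguments: {"type":"object","properties":{"increments":{"type":"array"},"fingers":{"type":"number"}},"required":["increments"]}

```bash
mkdir -p pics; cat > h.py <<'E'
import numpy as np, cv2
from cell import state, imaging, env, spot_in, mark_of
def ray(c,uv):
    K=np.array(c["intrinsics"]);T=np.array(c["camera_from_world"])
    d=np.array([(uv[0]-K[0,2])/K[0,0],-(uv[1]-K[1,2])/K[1,1],-1.0])
    R=T[:3,:3];return -R.T@T[:3,3],R.T@d
def at_z(c,uv,z):
    o,d=ray(c,uv);return o+d*(z-o[2])/d[2]
def by_depth(c,uv):
    o,d=ray(c,uv);u,v=int(round(uv[0])),int(round(uv[1]));p=c["z_map"][max(0,v-1):v+2,max(0,u-1):u+2];p=p[p>0]
    return o+d*np.median(p) if p.size else None
def tri(obs):
    A=np.zeros((3,3));b=np.zeros(3)
    for c,uv in obs:
        o,d=ray(c,uv);d=d/np.linalg.norm(d);M=np.eye(3)-np.outer(d,d);A+=M;b+=M@o
    return np.linalg.solve(A,b)
E
python3 - <<'E'
from h import *
np.set_printoptions(precision=1,suppress=True)
C={}
for n in("scene","side","wrist"):
    c=C[n]=imaging.read_camera(n)
    cv2.imwrite(f"pics/{n}0.png",c["color"][:,:,::-1])
    for t in("last_yellow","last_yellow_grip","sole_rest","strip_mid","heel_stop_rear","knob","holder","last_blue"):
        for m in mark_of(n,t)[:3]:
            print(n,t,np.array(m["uv"]),round(m["confidence"],2),by_depth(c,m["uv"]))
a=cv2.imread("pics/scene0.png");b=cv2.imread("pics/side0.png")
cv2.imwrite("pics/both0.png",cv2.resize(np.vstack([a,b]),None,fx=.78,fy=.78))
print(state())
E
```

```text
scene last_yellow [181.2 153.7] 0.9 [ 292.5 -240.9   78.6]
scene last_yellow [341.9 150.2] 0.72 [194.5 310.5  43. ]
scene last_yellow [316.7 195.6] 0.64 [409.8 216.3  45.1]
scene last_yellow_grip [312.2 184.5] 0.93 [405.2 196.2  92.8]
scene last_yellow_grip [178.1 145.7] 0.93 [ 270.7 -253.6   93.9]
scene sole_rest [251.4 256.4] 0.93 [643.1  26.8  41.3]
scene strip_mid [191.4 255.9] 0.65 [ 647.4 -146.7   26.7]
scene strip_mid [172.4 240.5] 0.29 [ 645.9 -189.2  103.3]
scene heel_stop_rear [169.5 247.7] 0.84 [ 645.7 -204.7   62.2]
scene heel_stop_rear [125.3 264.9] 0.75 [ 699.5 -320.8   44.1]
scene knob [174.7 241. ] 0.5 [ 646.9 -182.6  103.3]
scene holder [248.1 260.2] 0.58 [656.6  18.7  42.5]
scene last_blue [173.8 196.5] 0.71 [ 434.9 -244.6   24.8]
side last_yellow [259.7 272.3] 0.62 [377.1 247.8  51.9]
side last_yellow [345.8 332.1] 0.57 [167.5 338.1  43.6]
side last_yellow_grip [259.6 246.9] 0.82 [388.5 206.   91.9]
side last_yellow_grip [345.7 145. ] 0.82 [237.3  59.  313. ]
side last_yellow_grip [362.  315.2] 0.72 [144.4 319.3  92.2]
side sole_rest [196.4 190.8] 0.62 [623.6  22.6
[... 218 characters left out ...]
[ 634.5 -180.7   79.5]
side knob [212.4 134.7] 0.53 [ 643.5 -181.8   93.4]
side knob [273.3 204.5] 0.5 [401.3   0.6  24.6]
side knob [259.6 273. ] 0.38 [376.9 249.2  51.2]
side holder [192.2 202.2] 0.64 [602.5  98.   77.5]
side holder [257.9 274.6] 0.6 [379.8 254.   50.3]
side holder [193.4 357.7] 0.17 [463.7 460.1  12.9]
{'t': 1.35, 'joints': array([-1.4,  0.5,  1.6,  0. ,  1.1, -0.1]), 'qvel': array([-0.,  0.,  0.,  0.,  0.,  0.]), 'tau': array([ -0. , -61.2, -25.8,   0.1,   0. ,  -0. ]), 'eef_pos': array([ 163. , -603.4,  214.7]), 'tcp_rot': array([ 3.1, -0. ,  0.3]), 'ft_force': array([-0.6, -0.4, -0.3]), 'moment': array([ 0.1, -0. ,  0. ]), 'grip_force': 0.0, 'opening': 0.9982088918251}
```

View pics/both0.png

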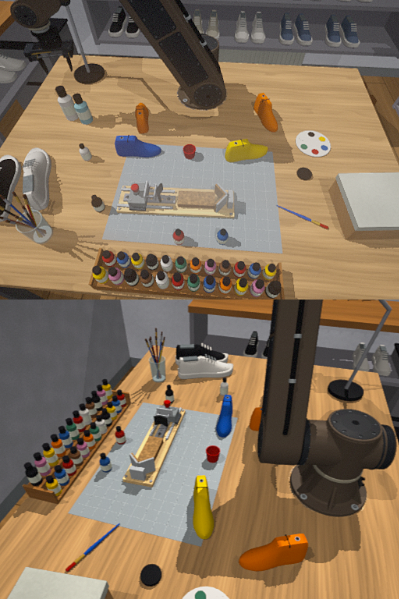

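```bash
python3 - <<'E'
import cv2,numpy as np
a=cv2.imread("pics/scene0.png")[110:330,80:400];b=cv2.imread("pics/side0.png")[90:384,130:450]
a=cv2.resize(a,(436,300),interpolation=3);b=cv2.resize(b,(327,300),interpolation=3)
cv2.imwrite("pics/crop0.png",np.hstack([a,b]))
a=cv2.imread("pics/scene0.png")[130:230,150:370]
cv2.imwrite("pics/crop1.png",cv2.resize(a,None,fx=3.6,fy=3.6,interpolation=3))
E
```

```text
(no output)
```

View pics/crop1.png

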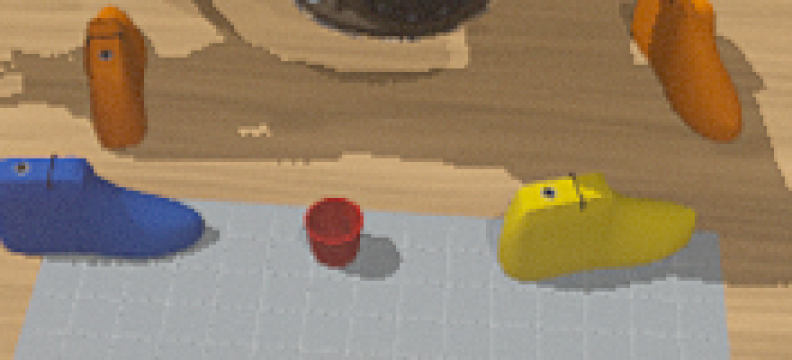

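The picture shows the lasts: yellow at scene (312,185), blue at (174,187), orange look-alikes at (181,154) and (342,150). I choose the yellow one at (312,185): the crop confirms it is yellow, standing, with its toe to the right (+y). The holder is around (235,256) with the red knob at (174,241).

```bash
cat >> h.py <<'E'
def cloud(c,mask):
    K=np.array(c["intrinsics"]);T=np.array(c["camera_from_world"]);z=c["z_map"]
    v,u=np.where(mask&(z>0));d=np.stack([(u-K[0,2])/K[0,0],-(v-K[1,2])/K[1,1],-np.ones(len(u))],1)*z[v,u][:,None]
    R=T[:3,:3];return (d-T[:3,3])@R
def hue(c,lo,hi,s=120,v=60):
    h=cv2.cvtColor(c["color"],cv2.COLOR_RGB2HSV);return (h[...,0]>=lo)&(h[...,0]<=hi)&(h[...,1]>=s)&(h[...,2]>=v)
def box(P,x0,x1,y0,y1,z0,z1):
    return P[(P[:,0]>x0)&(P[:,0]<x1)&(P[:,1]>y0)&(P[:,1]<y1)&(P[:,2]>z0)&(P[:,2]<z1)]
E
python3 - <<'E'
from h import *
np.set_printoptions(precision=1,suppress=True)
for n in("scene","side"):
    c=imaging.read_camera(n)
    P=box(cloud(c,hue(c,22,33)),300,520,80,350,8,130)
    t=P[P[:,2]>85]
    r=lambda Q:cv2.minAreaRect(Q[:,:2].astype(np.float32))
    print(n,len(P),"all",r(P),"top",len(t),r(t),t.mean(0),P[:,2].max())
    A=cloud(c,np.ones(c["z_map"].shape,bool));A=box(A,560,740,-300,220,10,130)
    k=box(cloud(c,hue(c,0,8)|hue(c,172,180)),560,720,-260,-100,70,130);print("knob",len(k),k.mean(0),k.min(0),k.max(0))
    b=box(A,560,740,-300,220,15,21);print("board",r(b),b.min(0),b.max(0))
    b=box(A,560,740,-60,150,40,45);print("cork",r(b))
    b=box(A,560,740,-300,-100,58,66);print("block",r(b))
    b=box(A,560,740,60,220,70,90);print("cup",r(b),b.min(0),b.max(0))
E
```

```text
scene 1090 all ((395.33221435546875, 218.59762573242188), (48.87931442260742, 186.3953857421875), 19.53309440612793) top 208 ((401.81927490234375, 178.7303924560547), (33.98741912841797, 81.92987060546875), 20.0010929107666) [402.5 177.9  91.3] 97.47304072539336
knob 66 [ 643.1 -190.1  103.2] [ 630.9 -203.6   96.9] [ 654.7 -178.   106.8]
board ((638.2776489257812, -48.6005859375), (111.64897918701172, 428.7794189453125), 1.6795016527175903) [ 578.4 -263.4   15. ] [698.6 167.1  21. ]
cork ((641.8379516601562, 52.864219665527344), (73.84117126464844, 188.36354064941406), 1.967496395111084)
block ((640.8486938476562, -158.2393798828125), (85.313720703125, 118.0924301147461), 2.320032835006714)
cup ((629.1526489257812, 104.6724853515625), (69.05854034423828, 76.11846923828125), 42.975257873535156) [590.3  90.3  70.1] [677.9 156.1  84.8]
side 1565 all ((381.58203125, 224.31980895996094), (60.008182525634766, 176.55377197265625), 15.778371810913086) top 338 ((397.4642639160156, 180.04742431640625), (33.55681610107422, 82.36434173583984), 19.27021598815918) [396.1 184.6  91.7] 97.23711616590741
knob 68 [ 638.6 -185.1   98.7] [ 626.7 -200.4   81.3] [ 654.  -173.1  107.1]
board ((635.8745727539062, -45.93940734863281), (111.55300903320312, 428.3711853027344), 1.8589589595794678) [ 575.1 -261.6   15. ] [693.  167.5  21. ]
cork ((627.8507690429688, 51.38644027709961), (189.77651977539062, 85.986083984375), 84.14097595214844)
block ((638.8016967773438, -157.68898010253906), (84.53237915039062, 116.4391860961914), 1.2784510850906372)
cup ((630.6763305664062, 125.5230712890625), (89.38652038574219, 63.144676208496094), 1.5982844829559326) [586.6  93.   70. ] [676.  157.1  83.8]
```

```bash
cat > plan.py <<'E'
import sys,numpy as np
# plan.py  x y z yaw  x y z yaw : slide (mm, tool axes of first pose) and roll to second pose
def rel(a,b):
    p=a[3];d=np.subtract(b[:3],a[:3])
    return [round(float(v),1) for v in (d[0]*np.cos(p)+d[1]*np.sin(p),d[0]*np.sin(p)-d[1]*np.cos(p),-d[2])]+[round(float(a[3]-b[3]),3)]
def path(pts,n):
    out=[]
    for a,b in zip(pts,pts[1:]):
        k=n.pop(0);out+=[np.add(a,np.subtract(b,a)*(i+1)/k) for i in range(k)]
    cur=np.array(pts[0])
    for i in range(0,len(out),5):
        print("CALL from",np.round(cur,2))
        for o in out[i:i+5]:print("  ",rel(cur,o))
        cur=out[min(i+4,len(out)-1)]
E
python3 - <<'E'
from cell import state
from plan import *
s=state();print(s["tcp_rot"],s["eef_pos"],s["t"])
y0=float(s["tcp_rot"][2])
path([list(s["eef_pos"])+[y0],[430,-330,235,y0+.6],[510,0,235,1.5],[394,197,215,1.913]],[8,7,5])
E
```

```text
[ 3.14150536e+00 -2.96425935e-06  2.63797650e-01] [ 163.00076563 -603.38962083  214.6510118 ] 1.45
CALL from [ 1.6300e+02 -6.0339e+02  2.1465e+02  2.6000e-01]
   [41.1, -24.3, -2.5, -0.075]
   [82.3, -48.6, -5.1, -0.15]
   [123.4, -72.9, -7.6, -0.225]
   [164.5, -97.2, -10.2, -0.3]
   [205.7, -121.4, -12.7, -0.375]
CALL from [ 329.88 -432.52  227.37    0.64]
   [47.2, -7.5, -2.5, -0.075]
   [94.3, -15.1, -5.1, -0.15]
   [141.5, -22.6, -7.6, -0.225]
   [178.8, -53.6, -7.6, -0.316]
   [216.1, -84.7, -7.6, -0.407]
CALL from [ 452.86 -235.71  235.      1.05]
   [46.5, -13.7, -0.0, -0.091]
   [93.0, -27.5, -0.0, -0.182]
   [139.6, -41.2, -0.0, -0.273]
   [186.1, -55.0, -0.0, -0.364]
   [232.6, -68.7, -0.0, -0.454]
CALL from [510.    0.  235.    1.5]
   [37.7, -25.9, 4.0, -0.083]
   [75.3, -51.9, 8.0, -0.165]
   [113.0, -77.8, 12.0, -0.248]
   [150.6, -103.7, 16.0, -0.33]
   [188.3, -129.6, 20.0, -0.413]
```

Call:
step_arm(increments=[{"slide": [0.041,-0.024,-0.0025],"roll": -0.075},{"slide": [0.082,-0.0485,-0.005],"roll": -0.15},{"slide": [0.1235,-0.073,-0.0075],"roll": -0.225},{"slide": [0.1645,-0.097,-0.01],"roll": -0.3},{"slide": [0.2055,-0.1215,-0.0125],"roll": -0.375}], fingers=1.0)

```text
t: 2.08
eef_pos: [330.7, -431.4, 227.4]
tcp_rot: [3.141, 0.0, 0.641]
ft_force: [0.7, -0.7, 0.0]
opening: 1.002
grip_force: 0.0
```

Call:
step_arm(increments=[{"slide": [0.047,-0.0075,-0.0025],"roll": -0.075},{"slide": [0.0945,-0.015,-0.005],"roll": -0.15},{"slide": [0.1415,-0.0225,-0.0075],"roll": -0.225},{"slide": [0.179,-0.0535,-0.0075],"roll": -0.316},{"slide": [0.216,-0.0845,-0.0075],"roll": -0.407}])

```text
t: 2.7
eef_pos: [453.1, -234.4, 234.6]
tcp_rot: [3.141, 0.0, 1.049]
ft_force: [0.3, -0.3, 0.4]
opening: 1.003
grip_force: 0.0
```

Call:
step_arm(increments=[{"slide": [0.0465,-0.0135,0],"roll": -0.091},{"slide": [0.093,-0.0275,0],"roll": -0.182},{"slide": [0.1395,-0.041,0],"roll": -0.273},{"slide": [0.186,-0.055,0],"roll": -0.364},{"slide": [0.2325,-0.0685,0],"roll": -0.454}])

```text
t: 3.32
eef_pos: [510.2, 1.2, 234.8]
tcp_rot: [3.141, 0.0, 1.503]
ft_force: [0.5, 0.2, -1.1]
opening: 0.995
grip_force: 0.0
```

Call:
step_arm(increments=[{"slide": [0.0375,-0.026,0.004],"roll": -0.083},{"slide": [0.0755,-0.052,0.008],"roll": -0.165},{"slide": [0.113,-0.078,0.012],"roll": -0.248},{"slide": [0.1505,-0.1035,0.016],"roll": -0.33},{"slide": [0.188,-0.1295,0.02],"roll": -0.413}])

```text
t: 3.95
eef_pos: [393.4, 197.5, 214.7]
tcp_rot: [3.141, 0.0, 1.915]
ft_force: [0.4, -0.8, 0.8]
opening: 1.002
grip_force: 0.0
```

Call:
step_arm(increments=[{"slide": [0,0,0]}])

```text
invalid input at $.increments[0]: expected keys slide, roll
```

```bash
python3 - <<'E'
from h import *
np.set_printoptions(precision=2,suppress=True)
s=state();print(s["eef_pos"],s["tcp_rot"],s["t"],s["joints"],s["ft_force"])
c=imaging.read_camera("wrist");cv2.imwrite("pics/w1.png",c["color"][:,:,::-1])
for t in("last_yellow_grip",):
    for m in mark_of("wrist",t)[:3]:print(t,m["uv"],m["confidence"],by_depth(c,m["uv"]),at_z(c,m["uv"],75))
P=box(cloud(c,hue(c,22,33)),300,520,80,350,8,130);t=P[P[:,2]>86]
r=lambda Q:cv2.minAreaRect(Q[:,:2].astype(np.float32))
print(len(P),r(P),len(t),r(t),np.percentile(t[:,2],[5,50,95]))
E
```

```text
[393.39 197.5  214.67] [3.14 0.   1.92] 3.95 [ 0.32  0.23  1.99 -0.    0.92 -0.03] [ 0.45 -0.82  0.82]
last_yellow_grip [250.8, 185.8] 0.87 [389.01 199.45  93.24] [390.44 194.82  75.  ]
6820 ((386.4303283691406, 223.8023223876953), (62.99123001098633, 173.99612426757812), 23.533708572387695) 2198 ((398.5212707519531, 178.45005798339844), (34.247920989990234, 80.83779907226562), 19.219467163085938) [87.75 92.35 93.81]
```

View pics/w1.png

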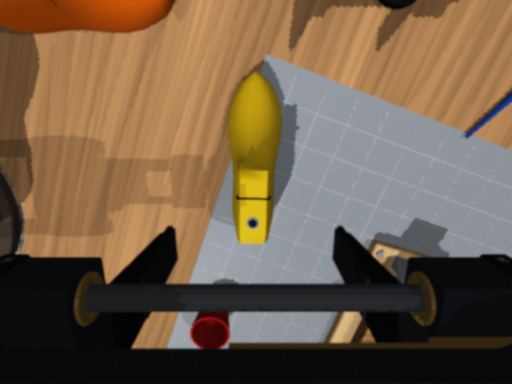

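The wrist view shows the yellow last between the fingers, with its cone at (252,210) and toe at (256,75). The heading is right and the jar at (210,330) is clear. Descending.

Call:
step_arm(increments=[{"slide": [-0.0015,-0.0015,0.05],"roll": 0},{"slide": [-0.0015,-0.0015,0.1],"roll": 0},{"slide": [-0.0015,-0.0015,0.14],"roll": 0},{"slide": [-0.0015,-0.0015,0.158],"roll": 0},{"slide": [-0.0015,-0.0015,0.158],"roll": 0}], fingers=1.0)

```text
t: 4.68
eef_pos: [393.2, 193.8, 55.7]
tcp_rot: [-3.139, 0.0, 1.912]
ft_force: [0.0, -0.7, 0.4]
opening: 1.001
grip_force: 0.0
```

Call:
step_arm(increments=[{"slide": [0,0,0],"roll": 0},{"slide": [0,0,0],"roll": 0},{"slide": [0,0,0],"roll": 0},{"slide": [0,0,0],"roll": 0},{"slide": [0,0,0],"roll": 0}], fingers=0)

```text
t: 5.3
eef_pos: [393.3, 194.5, 56.7]
tcp_rot: [3.141, 0.0, 1.913]
ft_force: [-0.4, 0.5, -1.0]
opening: 0.53
grip_force: 0.0
```

Call:
step_arm(increments=[{"slide": [0,0,0],"roll": 0},{"slide": [0,0,0],"roll": 0},{"slide": [0,0,0],"roll": 0},{"slide": [0,0,0],"roll": 0}], fingers=0)

```text
t: 5.8
eef_pos: [393.2, 194.4, 56.5]
tcp_rot: [-3.141, 0.0, 1.913]
ft_force: [-0.2, 0.4, -0.0]
opening: 0.357
grip_force: 29.8
```

Call:
step_arm(increments=[{"slide": [0,0,-0.03],"roll": 0},{"slide": [0,0,-0.08],"roll": 0},{"slide": [0,0,-0.12],"roll": 0},{"slide": [0,0,-0.14],"roll": 0},{"slide": [0,0,-0.14],"roll": 0}])

```text
t: 6.42
eef_pos: [393.5, 194.5, 197.4]
tcp_rot: [3.139, 0.0, 1.913]
ft_force: [-0.2, -1.2, -4.4]
opening: 0.356
grip_force: 29.8
```

Call:
step_arm(increments=[{"slide": [-0.046,0.0265,0],"roll": 0.052},{"slide": [-0.092,0.053,0],"roll": 0.104},{"slide": [-0.138,0.0795,0],"roll": 0.156},{"slide": [-0.184,0.106,0],"roll": 0.208},{"slide": [-0.23,0.1325,0],"roll": 0.26}])

```text
t: 7.05
eef_pos: [595.8, 20.8, 194.4]
tcp_rot: [-3.139, -0.0, 1.651]
ft_force: [0.8, 0.1, -3.1]
opening: 0.354
grip_force: 30.0
```

Call:
step_arm(increments=[{"slide": [-0.025,0.025,0],"roll": 0.04},{"slide": [-0.0375,0.0375,0],"roll": 0.051},{"slide": [-0.0375,0.0375,0],"roll": 0.051}])

```text
t: 7.42
eef_pos: [635.4, -12.4, 195.0]
tcp_rot: [-3.139, -0.0, 1.602]
ft_force: [0.0, 1.1, -3.5]
opening: 0.356
grip_force: 30.0
```

```bash
python3 - <<'E'
from h import *
np.set_printoptions(precision=2,suppress=True)
s=state();print(s["eef_pos"],s["tcp_rot"],s["t"],s["ft_force"],s["grip_force"])
r=lambda Q:cv2.minAreaRect(Q[:,:2].astype(np.float32))
for n in("wrist","scene","side"):
    c=imaging.read_camera(n);cv2.imwrite(f"pics/{n}2.png",c["color"][:,:,::-1])
    Y=box(cloud(c,hue(c,22,33)),540,740,-160,160,120,260)
    if len(Y)>50:
        t=Y[Y[:,2]<200]; print(n,"last",len(Y),r(Y),Y.min(0),Y.max(0))
    A=cloud(c,np.ones(c["z_map"].shape,bool));A=box(A,560,740,-300,220,10,115)
    b=box(A,560,740,-300,220,15,21);print("board",r(b))
    b=box(A,560,740,70,220,70,90);print("cup",len(b),b.min(0) if len(b) else 0,b.max(0) if len(b) else 0)
E
python3 -c "
import cv2,numpy as np
a=cv2.imread('pics/wrist2.png');b=cv2.imread('pics/side2.png')[60:260,120:320]
cv2.imwrite('pics/c2.png',np.hstack([cv2.resize(a,(480,360)),cv2.resize(b,(320,320))[:,:].copy() if 0 else cv2.copyMakeBorder(cv2.resize(b,(320,320)),0,40,0,0,0)]))"
```

```text
[635.37 -12.36 195.  ] [-3.14 -0.    1.6 ] 7.425 [ 0.02  1.09 -3.52] 29.9916610121727
wrist last 19217 ((633.1831665039062, 22.399555206298828), (167.7635498046875, 63.45066833496094), 88.03752899169922) [602.48 -62.23 145.79] [665.77 106.43 233.09]
board ((636.868408203125, -41.05378723144531), (110.109619140625, 412.9413146972656), 1.7751801013946533)
cup 1949 [587.57  89.8   70.01] [676.83 152.82  83.17]
scene last 1018 ((643.7072143554688, 14.9837646484375), (50.73643112182617, 183.86671447753906), 4.919885158538818) [612.96 -76.91 143.74] [665.88 106.69 232.02]
board ((638.8574829101562, -48.75831604003906), (109.88615417480469, 429.3162536621094), 1.5362601280212402)
cup 180 [598.35  93.6   70.09] [677.02 153.39  83.65]
side last 1330 ((627.18017578125, 23.26331329345703), (173.8927001953125, 58.320518493652344), 88.5036392211914) [598.75 -63.55 139.55] [657.54 110.14 257.07]
board ((635.6510009765625, -48.920013427734375), (111.32335662841797, 433.3927307128906), 1.7978650331497192)
cup 212 [586.73  92.3   70.1 ] [676.88 160.93  85.17]
```

View pics/c2.png

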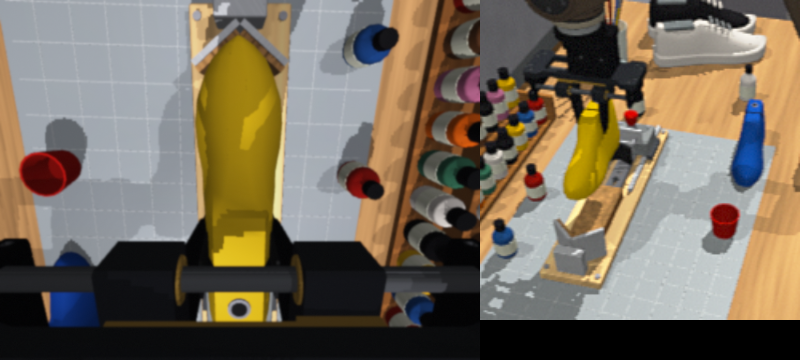

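The wrist view shows the last hanging level above the holder, toe (238,35) pointing into the V of the cup at (240,30). It is in line with the board, so I lower it.

Call:
step_arm(increments=[{"slide": [0,0,0.04],"roll": 0},{"slide": [0,0,0.075],"roll": 0},{"slide": [0,0,0.088],"roll": 0},{"slide": [0,0,0.091],"roll": 0},{"slide": [0,0,0.091],"roll": 0}])

```text
t: 8.2
eef_pos: [636.1, -12.0, 106.8]
tcp_rot: [3.14, 0.0, 1.602]
ft_force: [0.7, -0.3, -3.5]
opening: 0.358
grip_force: 30.0
```

Call:
step_arm(increments=[{"slide": [0,0,0.002],"roll": 0},{"slide": [0,0,0.004],"roll": 0},{"slide": [0,0,0.0045],"roll": 0},{"slide": [0,0,0.0045],"roll": 0}])

```text
t: 8.7
eef_pos: [635.6, -12.1, 101.1]
tcp_rot: [3.142, 0.0, 1.602]
ft_force: [-0.5, 0.6, -3.9]
opening: 0.354
grip_force: 30.0
```

Call:
step_arm(increments=[{"slide": [0,0,0.001],"roll": 0},{"slide": [0,0,0.002],"roll": 0},{"slide": [0,0,0.0025],"roll": 0},{"slide": [0,0,0.0025],"roll": 0}])

```text
t: 9.2
eef_pos: [635.7, -12.1, 98.9]
tcp_rot: [3.141, 0.0, 1.602]
ft_force: [-2.3, 0.4, 1.3]
opening: 0.357
grip_force: 30.0
```

Call:
step_arm(increments=[{"slide": [0,0,0],"roll": 0},{"slide": [0,0,0],"roll": 0},{"slide": [0,0,0],"roll": 0},{"slide": [0,0,0],"roll": 0}], fingers=0.7)

```text
t: 9.7
eef_pos: [635.7, -12.1, 98.6]
tcp_rot: [3.141, 0.0, 1.602]
ft_force: [-0.1, -0.2, 0.3]
opening: 0.687
grip_force: 0.0
```

Call:
step_arm(increments=[{"slide": [0,0,-0.03],"roll": 0},{"slide": [0,0,-0.08],"roll": 0},{"slide": [-0.02,0,-0.12],"roll": 0},{"slide": [-0.08,0,-0.12],"roll": 0},{"slide": [-0.12,0,-0.12],"roll": 0}])

```text
t: 10.32
eef_pos: [639.4, -133.9, 219.3]
tcp_rot: [3.14, 0.001, 1.602]
ft_force: [-0.1, 0.7, 0.0]
opening: 0.701
grip_force: 0.0
```

Call:
step_arm(increments=[{"slide": [-0.03,0,0],"roll": 0},{"slide": [-0.03,0,0],"roll": 0}])

```text
t: 10.58
eef_pos: [640.1, -164.0, 218.4]
tcp_rot: [-3.142, 0.0, 1.599]
ft_force: [-0.2, 0.0, 0.0]
opening: 0.7
grip_force: 0.0
```

```bash
python3 - <<'E'
from h import *
np.set_printoptions(precision=2,suppress=True)
s=state();print(s["eef_pos"],s["tcp_rot"],s["t"],s["ft_force"],s["opening"])
r=lambda Q:cv2.minAreaRect(Q[:,:2].astype(np.float32))
obs=[]
for n in("wrist","scene","side"):
    c=imaging.read_camera(n);cv2.imwrite(f"pics/{n}3.png",c["color"][:,:,::-1])
    k=box(cloud(c,hue(c,0,8)|hue(c,172,180)),590,700,-260,-100,70,130)
    if len(k): print(n,"knob",len(k),k.mean(0),k.min(0),k.max(0),"top",k[k[:,2]>100].mean(0))
    Y=box(cloud(c,hue(c,22,33)),540,740,-160,160,44,160)
    t=Y[Y[:,2]>125];print(n,"last",len(Y),Y.min(0),Y.max(0),len(t) and r(t),np.percentile(t[:,2],90))
    for m in mark_of(n,"knob")[:1]:print(m["uv"],m["confidence"]);obs.append((c,m["uv"]))
    A=cloud(c,np.ones(c["z_map"].shape,bool))
    b=box(A,580,700,-270,-60,58,65.5);print("block",len(b),b.min(0),b.max(0))
print("tri",tri(obs))
a=cv2.imread('pics/wrist3.png');b=cv2.imread('pics/side3.png')[90:290,120:320]
cv2.imwrite('pics/c3.png',np.hstack([cv2.resize(a,(480,360)),cv2.copyMakeBorder(cv2.resize(b,(320,320)),0,40,0,0,0)]))
E
```

```text
[ 640.14 -163.97  218.39] [-3.14  0.    1.6 ] 10.575 [-0.19  0.04  0.01] 0.7000761240954559
wrist knob 600 [ 641.41 -190.21  103.94] [ 628.55 -205.48   88.82] [ 654.71 -177.58  107.48] top [ 641.4  -190.55  104.13]
wrist last 4543 [610.75 -81.75  62.48] [660.48   5.98 137.57] ((636.692138671875, -40.01110076904297), (35.47676467895508, 62.27790832519531), 0.9994385242462158) 135.54470619192773
[255.4, 212.7] 0.91
block 2711 [ 598.79 -217.64   58.04] [683.69 -61.48  65.5 ]
scene knob 67 [ 643.13 -190.04  103.01] [ 629.06 -203.27   97.98] [ 655.72 -177.57  107.25] top [ 642.61 -190.33  103.34]
scene last 314 [619.16 -75.88  50.94] [666.85 103.27 138.88] ((639.1076049804688, -29.001144409179688), (30.933149337768555, 82.45508575439453), 4.562625408172607) 136.18456962325382
[171.4, 240.5] 0.52
block 406 [ 598.42 -217.52   58.14] [684.59 -61.84  65.45]
side knob 67 [ 638.73 -184.81   98.66] [ 626.24 -199.59   80.06] [ 652.7  -175.9   107.33] top [ 639.33 -187.21  104.21]
side last 1191 [ 600.72 -111.86   46.39] [659.97 119.62 138.89] ((633.0335693359375, -25.677894592285156), (85.52716827392578, 32.30998611450195), 89.2856216430664) 136.30639076439203
[214.0, 133.9] 0.38
block 137 [ 596.76 -219.87   58.17] [680.83 -98.27  65.38]
tri [ 641.24 -192.53   91.12]
```

View pics/c3.png

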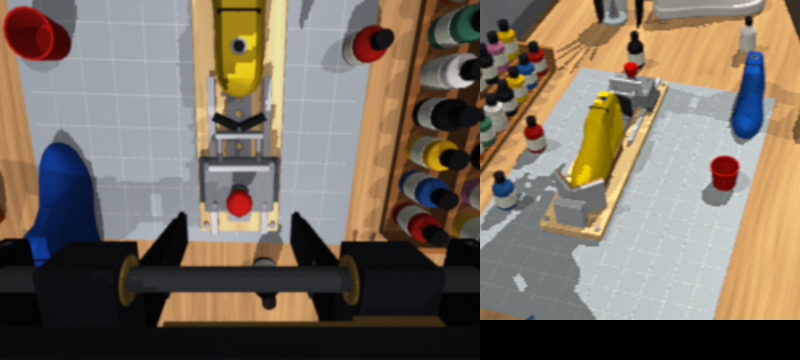

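The last stands alone on the rest (cone top at z 136, about 11 mm short of the cup). The knob is at wrist (239,204), world about (641, -191). I go to the knob.

Call:
step_arm(increments=[{"slide": [-0.027,0.0005,0.03],"roll": 0},{"slide": [-0.027,0.0005,0.08],"roll": 0},{"slide": [-0.027,0.0005,0.125],"roll": 0},{"slide": [-0.027,0.0005,0.146],"roll": 0},{"slide": [-0.027,0.0005,0.146],"roll": 0}])

```text
t: 11.5
eef_pos: [641.1, -188.1, 71.2]
tcp_rot: [-3.139, -0.001, 1.603]
ft_force: [0.5, 0.4, 0.7]
opening: 0.703
grip_force: 0.0
```

Call:
step_arm(increments=[{"slide": [0,0,0],"roll": 0},{"slide": [0,0,0],"roll": 0},{"slide": [0,0,0],"roll": 0},{"slide": [0,0,0],"roll": 0},{"slide": [0,0,0],"roll": 0}], fingers=0)

```text
t: 12.12
eef_pos: [641.2, -189.1, 73.0]
tcp_rot: [-3.141, 0.0, 1.602]
ft_force: [-3.7, 0.1, 4.6]
opening: 0.293
grip_force: 30.0
```

Call:
step_arm(increments=[{"slide": [0,0,0],"roll": 0},{"slide": [0,0,0],"roll": 0}])

```text
t: 12.38
eef_pos: [641.2, -189.1, 73.0]
tcp_rot: [-3.141, 0.0, 1.602]
ft_force: [-5.4, 0.1, 6.1]
opening: 0.295
grip_force: 30.0
```

```bash
cat >> h.py <<'E'
def report():
    s=state();print("t",s["t"],"tcp",np.round(s["eef_pos"],1),"F",np.round(s["ft_force"],1),"open",round(s["opening"],3),"grip",round(s["grip_force"],1))
    for n in("scene","side"):
        c=imaging.read_camera(n)
        k=box(cloud(c,hue(c,0,8)|hue(c,172,180)),590,700,-260,-100,70,150)
        A=cloud(c,np.ones(c["z_map"].shape,bool))
        b=box(A,590,690,-270,-150,59,65.5)
        print(n,"knob top z %.1f y %.1f n %d"%(np.percentile(k[:,2],85),np.mean(k[:,1]),len(k)) if len(k)>5 else "-","block rear y %.1f n %d"%(np.percentile(b[:,1],2),len(b)) if len(b)>5 else "-")
E
python3 -c "from h import *;report()"
```

```text
t 12.375 tcp [ 641.2 -189.1   73. ] F [-5.4  0.1  6.1] open 0.295 grip 30.0
scene - block rear y -210.1 n 187
side knob top z 105.6 y -184.1 n 70 block rear y -214.1 n 90
```

Call:
step_arm(increments=[{"slide": [0,0,-0.003],"roll": 0},{"slide": [0,0,-0.006],"roll": 0},{"slide": [0,0,-0.0085],"roll": 0},{"slide": [0,0,-0.01],"roll": 0},{"slide": [0,0,-0.01],"roll": 0}])

```text
t: 13.1
eef_pos: [641.1, -188.9, 82.2]
tcp_rot: [-3.14, -0.0, 1.602]
ft_force: [-3.8, -1.7, -11.1]
opening: 0.298
grip_force: 30.0
```

```bash
python3 -c "from h import *;report()"
```

```text
t 13.1 tcp [ 641.1 -188.9   82.2] F [ -3.8  -1.7 -11.1] open 0.298 grip 30.0
scene - block rear y -211.8 n 229
side knob top z 114.1 y -185.1 n 66 block rear y -215.2 n 112
```

Call:
step_arm(increments=[{"slide": [0,0,-0.001],"roll": 0},{"slide": [0.005,0,-0.001],"roll": 0},{"slide": [0.012,0,-0.001],"roll": 0},{"slide": [0.018,0,-0.001],"roll": 0},{"slide": [0.022,0,-0.001],"roll": 0}])

```text
t: 13.82
eef_pos: [640.6, -166.7, 83.5]
tcp_rot: [-3.141, -0.0, 1.602]
ft_force: [-4.2, -1.6, -11.8]
opening: 0.297
grip_force: 30.0
```

Call:
step_arm(increments=[{"slide": [0.003,0,0],"roll": 0},{"slide": [0.006,0,0],"roll": 0},{"slide": [0.009,0,0],"roll": 0},{"slide": [0.009,0,0],"roll": 0}])

```text
t: 14.32
eef_pos: [640.3, -157.9, 83.4]
tcp_rot: [-3.141, -0.0, 1.602]
ft_force: [-5.3, -1.1, -12.6]
opening: 0.295
grip_force: 30.0
```

```bash
python3 -c "from h import *;report()"
```

```text
t 14.325 tcp [ 640.3 -157.9   83.4] F [ -5.3  -1.1 -12.6] open 0.295 grip 30.0
scene - block rear y -183.0 n 64
side knob top z 115.3 y -153.9 n 67 block rear y -184.9 n 85
```

Call:
step_arm(increments=[{"slide": [0,0,0.001],"roll": 0},{"slide": [0,0,0.002],"roll": 0},{"slide": [0,0,0.002],"roll": 0}])

```text
t: 14.8
eef_pos: [640.3, -157.9, 81.5]
tcp_rot: [-3.141, -0.0, 1.602]
ft_force: [-5.1, -1.2, -10.6]
opening: 0.3
grip_force: 30.0
```

Call:
step_arm(increments=[{"slide": [0,0,0],"roll": 0},{"slide": [0,0,0],"roll": 0},{"slide": [0,0,0],"roll": 0},{"slide": [0,0,0],"roll": 0}], fingers=0.6)

```text
t: 15.3
eef_pos: [641.1, -158.1, 82.1]
tcp_rot: [3.14, 0.0, 1.602]
ft_force: [-0.4, 0.2, -0.0]
opening: 0.593
grip_force: 0.0
```

Call:
step_arm(increments=[{"slide": [0,0,-0.03],"roll": 0},{"slide": [0,0,-0.075],"roll": 0},{"slide": [-0.04,0,-0.1],"roll": 0},{"slide": [-0.08,0,-0.1],"roll": 0},{"slide": [-0.08,0,-0.1],"roll": 0}], fingers=0.6)

```text
t: 15.92
eef_pos: [643.0, -240.4, 181.8]
tcp_rot: [3.141, 0.001, 1.599]
ft_force: [0.1, 0.4, 0.5]
opening: 0.601
grip_force: 0.0
```

```bash
python3 - <<'E'
from h import *
report()
c=imaging.read_camera("wrist");cv2.imwrite("pics/w4.png",c["color"][:,:,::-1])
k=box(cloud(c,hue(c,0,8)|hue(c,172,180)),590,700,-260,-100,70,150);print(k.mean(0),np.percentile(k[:,2],85))
E
```

```text
t 15.925 tcp [ 643.  -240.4  181.8] F [0.1 0.4 0.5] open 0.601 grip 0.0
scene knob top z 112.0 y -159.7 n 62 block rear y -184.8 n 186
side knob top z 112.3 y -154.3 n 66 block rear y -183.6 n 95
[ 640.46994012 -160.70150608  111.41516505] 112.48840901483594
```

View pics/w4.png

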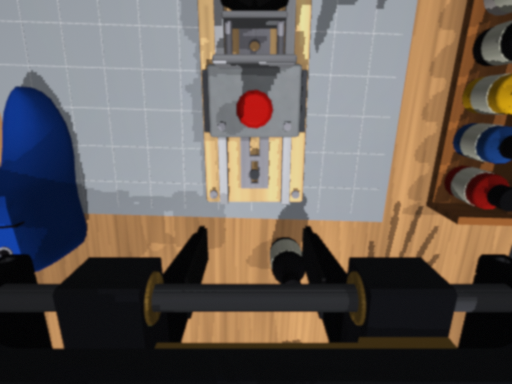

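The wrist view shows the knob (255,109) raised and riding on plain steel (top 112 against 104 before). Behind the block the strip's slot is clear and the black bottle stands at (288,260). Next I put closed fingertips behind the rear face.

Call:
step_arm(increments=[{"slide": [0.013,0,0.01],"roll": 0},{"slide": [0.025,0,0.02],"roll": 0},{"slide": [0.025,0,0.03],"roll": 0},{"slide": [0.025,0,0.07],"roll": 0},{"slide": [0.025,0,0.11],"roll": 0}], fingers=0)

```text
t: 16.7
eef_pos: [642.5, -212.8, 70.3]
tcp_rot: [3.141, 0.0, 1.602]
ft_force: [-0.7, 0.5, -0.4]
opening: 0.135
grip_force: 0.0
```

Call:
step_arm(increments=[{"slide": [0,0,0.02],"roll": 0},{"slide": [0,0,0.026],"roll": 0},{"slide": [0.005,0,0.026],"roll": 0},{"slide": [0.01,0,0.026],"roll": 0},{"slide": [0.01,0,0.026],"roll": 0}])

```text
t: 17.32
eef_pos: [642.5, -202.6, 46.7]
tcp_rot: [3.14, 0.001, 1.602]
ft_force: [0.2, 0.8, -0.6]
opening: 0.002
grip_force: 0.0
```

```bash
python3 -c "from h import *;report()"
```

```text
t 17.325 tcp [ 642.5 -202.6   46.7] F [ 0.2  0.8 -0.6] open 0.002 grip 0.0
scene knob top z 111.8 y -158.6 n 68 block rear y -185.1 n 183
side knob top z 112.4 y -154.1 n 74 block rear y -195.3 n 99
```

Call:
step_arm(increments=[{"slide": [0.002,0,0],"roll": 0},{"slide": [0.004,0,0],"roll": 0}])

```text
t: 17.68
eef_pos: [641.9, -199.0, 45.7]
tcp_rot: [3.141, 0.0, 1.602]
ft_force: [0.3, 0.3, 0.5]
opening: 0.008
grip_force: 0.0
```

Call:
step_arm(increments=[{"slide": [0.0015,0,0],"roll": 0},{"slide": [0.003,0,0],"roll": 0}])

```text
t: 17.92
eef_pos: [641.9, -196.9, 45.7]
tcp_rot: [3.141, 0.001, 1.602]
ft_force: [-0.8, -4.7, 0.8]
opening: 0.006
grip_force: 2.5
```

```bash
python3 -c "from h import *;report()"
```

```text
t 17.925 tcp [ 641.9 -196.9   45.7] F [-0.8 -4.7  0.8] open 0.006 grip 2.5
scene knob top z 112.1 y -155.5 n 57 block rear y -184.0 n 176
side knob top z 112.6 y -152.1 n 66 block rear y -189.9 n 99
```

Call:
step_arm(increments=[{"slide": [0.001,0,0],"roll": 0},{"slide": [0.002,0,0],"roll": 0}])

```text
t: 18.27
eef_pos: [641.8, -194.2, 45.6]
tcp_rot: [3.141, 0.0, 1.602]
ft_force: [-1.8, -4.6, 0.3]
opening: 0.01
grip_force: 2.2
```

Call:
step_arm(increments=[{"slide": [0.001,0,0],"roll": 0}])

```text
t: 18.4
eef_pos: [641.7, -193.0, 45.6]
tcp_rot: [-3.142, 0.0, 1.602]
ft_force: [-1.4, -4.3, -0.6]
opening: 0.003
grip_force: 2.2
```

```bash
python3 -c "from h import *;report()"
```

```text
t 18.4 tcp [ 641.7 -193.    45.6] F [-1.4 -4.3 -0.6] open 0.003 grip 2.2
scene knob top z 111.9 y -152.3 n 56 block rear y -180.1 n 142
side knob top z 112.2 y -148.8 n 70 block rear y -191.6 n 97
```

Call:
step_arm(increments=[{"slide": [0.0012,0,0],"roll": 0}])

```text
t: 18.62
eef_pos: [641.7, -191.9, 45.6]
tcp_rot: [3.142, 0.0, 1.602]
ft_force: [-0.3, -4.9, -0.3]
opening: 0.003
grip_force: 2.4
```

```bash
python3 -c "from h import *;report()"
```

```text
t 18.625 tcp [ 641.7 -191.9   45.6] F [-0.3 -4.9 -0.3] open 0.003 grip 2.4
scene knob top z 113.4 y -150.5 n 55 block rear y -178.3 n 134
side knob top z 112.6 y -147.7 n 71 block rear y -178.9 n 90
```

Call:
step_arm(increments=[{"slide": [0.0013,0,0],"roll": 0}])

```text
t: 18.85
eef_pos: [641.7, -190.6, 45.7]
tcp_rot: [3.142, 0.0, 1.602]
ft_force: [-1.8, -5.8, -0.2]
opening: 0.001
grip_force: 2.6
```

```bash
python3 -c "from h import *;report()"
```

```text
t 18.85 tcp [ 641.7 -190.6   45.7] F [-1.8 -5.8 -0.2] open 0.001 grip 2.6
scene knob top z 112.4 y -149.5 n 53 block rear y -177.6 n 130
side knob top z 112.1 y -146.6 n 70 block rear y -183.0 n 96
```

Call:
step_arm(increments=[{"slide": [0.0013,0,0],"roll": 0}])

```text
t: 19.08
eef_pos: [641.6, -189.4, 45.6]
tcp_rot: [3.142, 0.0, 1.602]
ft_force: [-0.4, -5.8, -0.7]
opening: 0.007
grip_force: 2.8
```

```bash
python3 -c "from h import *;report()"
```

```text
t 19.075 tcp [ 641.6 -189.4   45.6] F [-0.4 -5.8 -0.7] open 0.007 grip 2.8
scene knob top z 112.5 y -147.8 n 58 block rear y -176.5 n 126
side knob top z 112.4 y -145.1 n 69 block rear y -182.7 n 85
```

Call:
step_arm(increments=[{"slide": [0.0013,0,0],"roll": 0}])

```text
t: 19.3
eef_pos: [641.6, -188.2, 45.6]
tcp_rot: [3.142, 0.0, 1.602]
ft_force: [-1.4, -6.4, 0.3]
opening: 0.005
grip_force: 2.9
```

```bash
python3 -c "from h import *;report()"
```

```text
t 19.3 tcp [ 641.6 -188.2   45.6] F [-1.4 -6.4  0.3] open 0.005 grip 2.9
scene knob top z 112.6 y -147.0 n 55 block rear y -176.2 n 120
side knob top z 112.7 y -144.1 n 72 block rear y -182.2 n 88
```

Call:
step_arm(increments=[{"slide": [0.0013,0,0],"roll": 0}])

```text
t: 19.52
eef_pos: [641.6, -186.9, 45.7]
tcp_rot: [3.141, 0.0, 1.602]
ft_force: [-0.2, -5.6, 0.1]
opening: 0.008
grip_force: 2.7
```

```bash
python3 -c "from h import *;report()"
```

```text
t 19.525 tcp [ 641.6 -186.9   45.7] F [-0.2 -5.6  0.1] open 0.008 grip 2.7
scene knob top z 111.8 y -145.6 n 57 block rear y -174.6 n 116
side knob top z 112.7 y -142.6 n 68 block rear y -178.7 n 84
```

Call:
step_arm(increments=[{"slide": [0.0013,0,0],"roll": 0}])

```text
t: 19.75
eef_pos: [641.5, -185.3, 45.6]
tcp_rot: [-3.142, -0.0, 1.602]
ft_force: [0.1, -1.4, 0.3]
opening: 0.006
grip_force: 0.7
```

```bash
python3 -c "from h import *;report()"
```

```text
t 19.75 tcp [ 641.5 -185.3   45.6] F [ 0.1 -1.4  0.3] open 0.006 grip 0.7
scene knob top z 110.7 y -144.2 n 57 block rear y -173.1 n 103
side knob top z 110.2 y -141.1 n 70 block rear y -183.1 n 82
```

The force dropped and the knob sank 2 mm, so the pin is entering the hole. I wait one row.

Call:
step_arm(increments=[{"slide": [0.0003,0,0],"roll": 0}])

```text
t: 19.98
eef_pos: [641.5, -184.5, 45.5]
tcp_rot: [-3.141, -0.001, 1.602]
ft_force: [0.9, 0.7, 0.6]
opening: 0.003
grip_force: 0.0
```

```bash
python3 -c "from h import *;report()"
```

```text
t 19.975 tcp [ 641.5 -184.5   45.5] F [0.9 0.7 0.6] open 0.003 grip 0.0
scene knob top z 111.1 y -143.0 n 57 block rear y -172.4 n 103
side knob top z 111.0 y -139.8 n 72 block rear y -180.6 n 81
```

Call:
step_arm(increments=[{"slide": [0.0,0,0],"roll": 0},{"slide": [0.0,0,0],"roll": 0}])

```text
t: 20.32
eef_pos: [641.5, -185.0, 45.6]
tcp_rot: [-3.142, -0.0, 1.602]
ft_force: [-0.1, 0.5, -0.4]
opening: 0.006
grip_force: 0.0
```

```bash
python3 - <<'E'
from h import *
report()
a=imaging.read_camera("scene")["color"][200:300,130:290,::-1];b=imaging.read_camera("side")["color"][100:200,150:310,::-1]
cv2.imwrite("pics/c5.png",cv2.resize(np.vstack([a,b]),None,fx=3,fy=3,interpolation=3))
E
```

```text
t 20.325 tcp [ 641.5 -185.    45.6] F [-0.1  0.5 -0.4] open 0.006 grip 0.0
scene knob top z 111.2 y -143.0 n 58 block rear y -170.7 n 103
side knob top z 111.1 y -139.8 n 71 block rear y -175.1 n 75
```

View pics/c5.png

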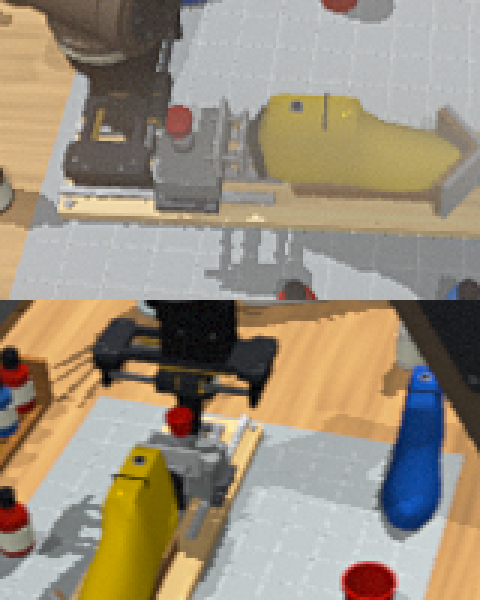

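The knob (scene crop (178,120)) still stands high with its stem visible, so this is only a shallow dip, not the hole. I keep feeling forward in small steps, watching the force.

Call:
step_arm(increments=[{"slide": [0.001,0,0],"roll": 0}])

```text
t: 20.65
eef_pos: [641.5, -184.1, 45.6]
tcp_rot: [3.142, 0.0, 1.602]
ft_force: [-0.1, -0.3, -0.4]
opening: 0.004
grip_force: 0.0
```

```bash
python3 -c "from h import *;report()"
```

```text
t 20.65 tcp [ 641.5 -184.1   45.6] F [-0.1 -0.3 -0.4] open 0.004 grip 0.0
scene knob top z 110.8 y -142.2 n 56 block rear y -170.3 n 103
side knob top z 110.5 y -140.2 n 72 block rear y -185.0 n 76
```

Call:
step_arm(increments=[{"slide": [0.001,0,0],"roll": 0}])

```text
t: 20.88
eef_pos: [641.4, -183.1, 45.6]
tcp_rot: [3.142, 0.0, 1.602]
ft_force: [-0.8, 1.1, 0.4]
opening: 0.004
grip_force: 0.0
```

```bash
python3 -c "from h import *;report()"
```

```text
t 20.875 tcp [ 641.4 -183.1   45.6] F [-0.8  1.1  0.4] open 0.004 grip 0.0
scene knob top z 108.6 y -142.4 n 56 block rear y -170.7 n 92
side knob top z 104.9 y -138.5 n 74 block rear y -185.7 n 75
```

Call:
step_arm(increments=[{"slide": [-0.005,0,0],"roll": 0},{"slide": [-0.015,0,0],"roll": 0},{"slide": [-0.02,0,-0.03],"roll": 0},{"slide": [-0.04,0,-0.08],"roll": 0},{"slide": [-0.06,0,-0.13],"roll": 0}])

```text
t: 21.6
eef_pos: [643.1, -244.1, 177.0]
tcp_rot: [-3.141, -0.0, 1.602]
ft_force: [0.4, 0.4, -0.2]
opening: 0.008
grip_force: 0.0
```

```bash
python3 - <<'E'
from h import *
report()
ims=[]
for n in("scene","side","wrist"):
    c=imaging.read_camera(n);im=c["color"][:,:,::-1]
    if n=="wrist":
        k=box(cloud(c,hue(c,0,8)|hue(c,172,180)),590,700,-260,-100,70,150);print(k.mean(0),np.percentile(k[:,2],85))
        im=cv2.resize(im,(480,360))
    else: im=cv2.resize(im[200:300,130:290] if n=="scene" else im[100:200,150:310],(320,200),interpolation=3)
    ims.append(im)
    Y=box(cloud(c,hue(c,22,33)),540,740,-160,160,44,160);t=Y[Y[:,2]>125];print(n,Y[:,1].min(),Y[:,1].max(),cv2.minAreaRect(t[:,:2].astype(np.float32)))
l=cv2.copyMakeBorder(np.vstack(ims[:2]),0,0,0,0,0);w=cv2.copyMakeBorder(ims[2],0,40,0,0,0)
cv2.imwrite("pics/c6.png",np.hstack([l,w]))
E
```

```text
t 21.6 tcp [ 643.1 -244.1  177. ] F [ 0.4  0.4 -0.2] open 0.008 grip 0.0
scene knob top z 105.5 y -145.7 n 25 block rear y -168.9 n 104
side knob top z 105.3 y -137.3 n 65 block rear y -169.9 n 65
scene -58.1720200219917 98.20571559510283 ((637.1114501953125, -17.369609832763672), (29.113754272460938, 80.41117095947266), 4.729147434234619)
side -59.71075704499367 119.51525309816844 ((633.8580932617188, -17.201637268066406), (81.73311614990234, 34.264923095703125), 89.73379516601562)
[ 639.84365417 -144.27032013  104.13886894] 105.2140419719672Traceback (most recent call last):
  File "<stdin>", line 11, in <module>
    return umr_minimum(a, axis, None, out, keepdims, initial, where)
ValueError: zero-size array to reduction operation minimum which has no identity
```

```bash
python3 - <<'E'
from h import *
c={n:imaging.read_camera(n)["color"][:,:,::-1] for n in("scene","side")}
cv2.imwrite("pics/c7.png",np.hstack([cv2.resize(c["scene"][190:310,120:310],(456,288),interpolation=3),cv2.resize(c["side"][100:240,130:290],(329,288),interpolation=3)]))
s=state();print(s["t"],s["eef_pos"])
E
```

```text
21.95 [ 642.76726423 -242.64048601  174.12832552]
```

View pics/c7.png

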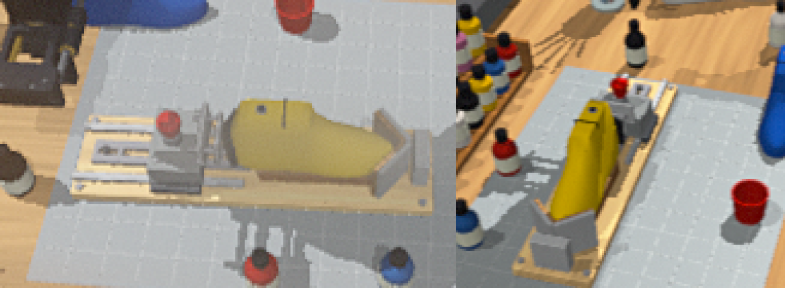

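The picture shows the last seated with its toe in the cup at (385,150), the pad against the heel at (225,145) and the knob down at (168,123). The gripper is clear of everything.

```bash
python3 -c "from cell import env;print(env.job_done())"
```

```text
the job is handed in; nothing more can be done
None
```

The yellow last stands on the cork rest with its toe in the cup, the heel pad is against it and the plunger pin dropped home in the first hole (knob back at its starting height, about 50 mm of heel-stop travel); job handed in at about 22 s, result not reported back.

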